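# Fasten the filter box cover with its quarter-turn stud

### The arm

A 6-joint arm with a two-finger parallel gripper is mounted at the origin on a cart in front of the work surface, level with it; the furniture and walls round the work are solid. World frame = base frame: x ahead of the robot, y to its left, z up, the work surface at z = 0. Lengths are in m, angles in rad, forces in N, time in s.
With the tool pointing down it reaches from about 0.375 to 0.9 m from the base axis. Payload 3.1 kg.
Tool frame: the origin (TCP) lies midway between the tips of the shut fingers; the grasp point (between the pads) lies 19 mm behind it (robot.grip_depth is the distance from the TCP to the grasp point, in m); z points along the fingers, y is the direction in which the jaws open and shut (so a half turn about z gives the same grasp; the last joint's range is limited). The gripper opens to 87 mm and grips with 3 to 60 N. Pads are 19 mm wide; open, the fingers measure 117 mm over their backs; the gripper's body (75 mm by 190 mm) begins 51 mm behind the grasp point.
Start: joints at [1.046, 0.527, 1.433, -0, 1.181, -0.178], TCP at [0.212, 0.588, 0.223] pointing down, gripper open.
Joint ranges: [-3.08, 3.08], [-0.75, 2.2], [0.22, 2.44], [-1.43, 4.57], [0, 2.65], [-2.85, 2.85]. Speed limits (rad/s): [2.79, 2.79, 3.14, 3.14, 3.14, 3.14].

### API

Orientations are given as a unit quaternion [x, y, z, w].
In Python, from rig import robot gives the robot as it stands.
- The arm moves only by the tool carry_out, never from a script. Its arguments are lists of equal length, an entry for each row: "dr": the turn, a rotation vector about the world's x, y, z in rad, a list of three; "translation": the shift along the world's x, y, z in cm, a list of three; "grip": the opening, from 0 (shut) to 1 (fully open). A call has 1 to 20 rows; each row is the pose to reach, as a shift and turn from the pose commanded when the call began; what a row does not reach only later rows make up. A row lasts 1/12 s, in which the tool goes at most 41.7 mm and 7.16 degrees, less where a joint would pass 70% of its speed; a pose out of reach is approached as far as the arm can. A call with a gripper value outside its range is refused whole. The fingers move at their own pace and stop on an object; "newtons" is the grip in N (left out, the last holds). Time passes only in rows, so rows that repeat a pose let the fingers close. It gives the time, the measured TCP pose, the force and the opening at its end, in the units of the state.
- robot.get_obs(): the state, without advancing time (a new reading comes with each control period).
- robot.camera(name): name is "scene" or "side" or "wrist"; returns a dict with "color" (384x512x3 uint8, blue, green, red), "camera_matrix" (3x3 intrinsics, pixels), "dist_coeffs" ([k1, k2, p1, p2, k3] as OpenCV has them; the pictures are not rectified), "T" (4x4, takes a point from camera to world coordinates). Camera axes: x right, y down, z forward; pixel columns grow to the right and rows downward; lengths in m; the calibration is good to about 2 mm. A picture is of the moment at which its call begins. There is no depth.
- robot.hand_in(): hands the job in, once; it reports no verdict.
The state is a dict: "time": time; "q": joint angles; "joint_velocities": joint speeds; "joint_torque": joint torques, N m; "position": TCP position; "tool_rot": TCP orientation; "ft_force": force on the tool from outside, world axes, zero at the start; "moment": the same for the moment, N m; "grip_width": finger opening in m.
Only numpy, scipy, OpenCV 4.12 (cv2) and the standard library are available. Lean on these libraries where they do the work, as an engineer would, in place of code of your own. Each camera call takes 0.05 s, during which the arm holds its last target. There are 200 camera calls.

### The job

Fasten down the springy cover of the water-filter box: take the winged stud out of its round holder, put its cross bar through the slot in the cover until the flange rests on it, and press it gently down by feel until the tip just bottoms. Let it come back up about 3 mm, where it is free to turn, and turn it a quarter turn clockwise (seen from above) so that its cam catches and, once let go, it holds the cover down by itself. Never ram the stud or force it round where it does not turn freely, and leave the other things where they stand.

Things in the scene. Friction and masses are not known exactly. Their poses are not given: they have to be found in the camera images.
- stud: Loose steel quarter-turn stud, about 120 g, upright, hanging by its flange in the holder, yaw within 0.6 rad. Origin: centre of the underside of its round flange (48 mm across, 4 mm thick). z up; x runs along both its wing and its cross bar. A half turn about z makes no difference.
- stud_wing (a point): Grip point on the stud's axis, 26 mm above the stud's origin, in the black upright wing: 40 mm long along the stud's x, 12 mm thick along y, from 4 to 40 mm above the origin. Grip it across y.
- stud_tip (a point): Blunt cone tip of the stud's 14 mm shank, 34 mm below the stud's origin. The cross bar (the cam) above it is 34 mm long along the stud's x, 10 mm wide, from 22 to 28 mm below the origin.
- stud_holder: Fixed dark wooden ring, 64 mm outside, 39 mm bore, 38 mm high; origin at the centre of its underside on the worktop. The stud's flange rests on its top; lift the stud straight up by 40 mm to clear it.
- filter_box: Fixed low square steel case, 136 x 136 mm, rim 39 mm high, two copper pipes at its back (+x), cover floating above its rim; origin at the centre of its underside; x along the cover's slot. Hidden under the cover is a steel receptacle: a slot in line with the cover's, catch teeth, under them a keeper ledge, a turn stop and a hard floor. Its depth differs from box to box and is not reported.
- slot (a point): Centre of the slot in the aluminium cover plate (136 x 136 x 5 mm), on its top face, 67 mm above the worktop when unpressed; moves with the cover. Slot: 38 mm along x (the box's x), 16 mm along y, through. With its flange on the cover the stud goes down 9.2 to 22.2 mm (unknown) until its tip meets the hard floor. There it cannot turn: a keeper ledge holds the bar.
- cover (a joint): Cover pressed down, m: 0 = up, at most 0.026; pushed up with 3.6 N at 0 plus 0.35 N per mm. The bar can turn only between teeth and ledge: 1.8 to 4.2 mm above bottomed (aim at 3), and only clockwise from above (box x towards -y). At 90 degrees it finds notches (5 degrees of play), springs up when let go and stays caught; a stop is 5 to 10 degrees on. Over 25 N on floor, teeth or ledge is forcing.
- jigger: Bystander: small copper double cone cup, 43 x 43 x 84 mm; origin under its centre. Leave alone.
- tea_caddy: Bystander: round dark green tin, 60 x 60 x 98 mm; origin under its centre. Leave alone.
- bitters_1: Bystander: slim brown bottle with a black cap, 43 x 43 x 142 mm; origin under its centre. Leave alone.
- jar_1: Bystander: round glass jar with a pale lid, 64 x 64 x 97 mm; origin under its centre. Leave alone.
- spice_jar_1: Bystander: smaller, slimmer glass jar with a pale lid, 47 x 47 x 98 mm; origin under its centre. Leave alone.
There are look-alikes about, which are no part of the job. What is shaped like the stud but purple is not meant.

How it is judged:
By the outcome, as a careful person would: the job done as asked, in the order asked, and still so for the second after the job is handed in, with the robot touching nothing.
It also fails if it takes over 58 s, if anything falls off the work surface, if the arm or the gripper's body presses on something with over 40 N, if the wrist force passes 120 N, or if a joint passes its speed limit or range.

## Working session

There is one attempt and no reset: what is moved stays moved. The work goes in short steps, Python scripts to look and compute and a tool call to move; the robot and the scene stay as the last step left them, time stands still between calls to the robot, and variables do not carry over. Pictures are saved under pics/ and viewed, about 8 in all and at most 12, crops included, and the job is handed in when it is done.

Besides the shell and the picture viewer there is one more tool, called after "Request:" by a JSON object that holds its "api" and its "payload". carry_out: Moves the arm, as the interface text tells. Its arguments: {"type":"object","properties":{"dr":{"type":"array"},"translation":{"type":"array"},"grip":{"type":"array"},"newtons":{"type":"number"}},"required":["dr","translation","grip"]}

```bash
mkdir -p pics; ls; python3 - <<'E'
from rig import robot
import cv2,numpy as np
o=robot.get_obs();print(o)
for n in ("scene","side","wrist"):
    c=robot.camera(n);cv2.imwrite(f"pics/{n}0.png",c["color"]);np.savez(f"{n}0.npz",**c)
    print(n,c["T"].round(3).tolist(),c["camera_matrix"].round(1).tolist(),c["dist_coeffs"])
a=[cv2.imread(f"pics/{n}0.png") for n in("scene","side")]
E
```

```text
pics
{'time': 0.0, 'q': array([ 1.04551655e+00,  5.28449844e-01,  1.43388596e+00, -1.82320250e-05,
        1.18143037e+00, -1.78486339e-01]), 'joint_velocities': array([ 0.00041655,  0.00011467, -0.00024949, -0.00244855, -0.00031255,
       -0.00085551]), 'joint_torque': array([ 8.57694681e-05, -4.40053153e+01, -1.76592869e+01,  6.33250899e-02,
        5.82872238e-02, -1.83686871e-04]), 'position': array([0.21202203, 0.58715698, 0.22158689]), 'tool_rot': array([ 1.72525599e-01,  9.85004435e-01, -1.02307447e-03, -3.66655874e-04]), 'ft_force': array([-0.07197914,  0.00107624, -0.36304085]), 'moment': array([-0.00680897,  0.00408249, -0.00995508]), 'grip_width': 0.0866814608138946}
scene [[0.717, -0.293, 0.632, -0.534], [-0.697, -0.312, 0.646, -1.11], [0.008, -0.904, -0.428, 0.816], [0.0, 0.0, 0.0, 1.0]] [[451.9, 0.0, 254.9], [0.0, 451.9, 187.3], [0.0, 0.0, 1.0]] [-0.16062691  0.          0.          0.          0.        ]
side [[0.958, -0.153, 0.243, 0.147], [-0.286, -0.446, 0.848, -1.377], [-0.021, -0.882, -0.471, 0.84], [0.0, 0.0, 0.0, 1.0]] [[485.8, 0.0, 258.3], [0.0, 485.8, 190.8], [0.0, 0.0, 1.0]] [-0.03634826  0.          0.          0.          0.        ]
wrist [[0.34, 0.899, 0.275, 0.136], [0.94, -0.325, -0.101, 0.616], [-0.002, 0.293, -0.956, 0.384], [0.0, 0.0, 0.0, 1.0]] [[331.7, 0.0, 249.2], [0.0, 331.7, 191.9], [0.0, 0.0, 1.0]] [-0.01722582  0.          0.          0.          0.        ]
```

View pics/scene0.png

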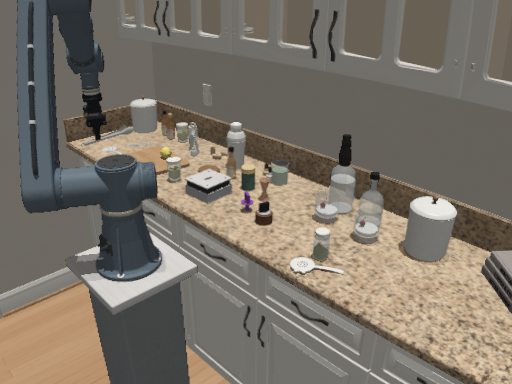

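View pics/side0.png

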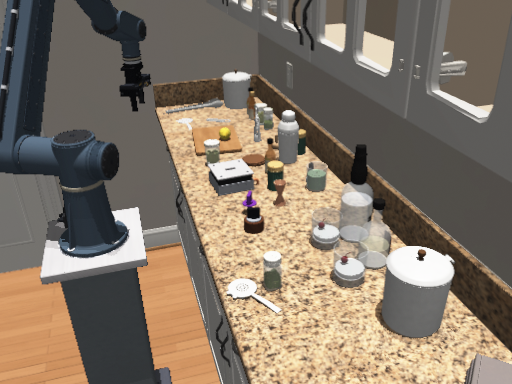

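Scene view: box with slotted cover at (208,183), stud in dark holder at (264,212), purple decoy at (247,202). Side view: box at (231,176), stud at (254,218), decoy at (249,203). Next I'll triangulate these roughly.

```bash
cat > h.py <<'E'
import numpy as np,cv2
def ray(c,uv):
    p=cv2.undistortPoints(np.float64(uv).reshape(1,1,2),c["camera_matrix"],c["dist_coeffs"])[0,0]
    return c["T"][:3,3],c["T"][:3,:3]@np.r_[p,1]
def plane(c,uv,z):
    o,d=ray(c,uv);return o+d*(z-o[2])/d[2]
def tri(c1,u1,c2,u2):
    o1,d1=ray(c1,u1);o2,d2=ray(c2,u2)
    s=np.linalg.lstsq(np.c_[d1,-d2],o2-o1,rcond=None)[0]
    a,b=o1+s[0]*d1,o2+s[1]*d2
    return (a+b)/2,np.linalg.norm(a-b)
E
python3 - <<'E'
from h import *
s=dict(np.load("scene0.npz"));d=dict(np.load("side0.npz"))
print("stud top",tri(s,(264,205),d,(254,207)), plane(s,(264,218),.03),plane(d,(254,225),.03))
print("slot",tri(s,(208,180),d,(231,169)),plane(s,(208,179),.067),plane(d,(231,169),.067))
print("decoy",tri(s,(247,194),d,(249,195)))
a=cv2.resize(s["color"][140:240,170:300],None,fx=4,fy=4,interpolation=cv2.INTER_CUBIC)
b=cv2.resize(d["color"][145:240,195:315],None,fx=4,fy=4,interpolation=cv2.INTER_CUBIC)
im=np.zeros((400,1000,3),np.uint8);im[:,:520]=a;im[:380,520:]=b
cv2.imwrite("pics/z.png",cv2.resize(im,(800,320)))
E
```

```text
stud top (array([ 0.49671203, -0.1023192 ,  0.0698545 ]), np.float64(0.013390601787777241)) [ 0.47142251 -0.13023699  0.03      ] [ 0.48739803 -0.13111745  0.03      ]
slot (array([0.50157444, 0.22350348, 0.05669819]), np.float64(0.009210125941724974)) [0.48744019 0.20401509 0.067     ] [0.49942657 0.2127423  0.067     ]
decoy (array([ 0.50821907, -0.00294857,  0.06709435]), np.float64(0.00013725173695125693))
```

View pics/z.png

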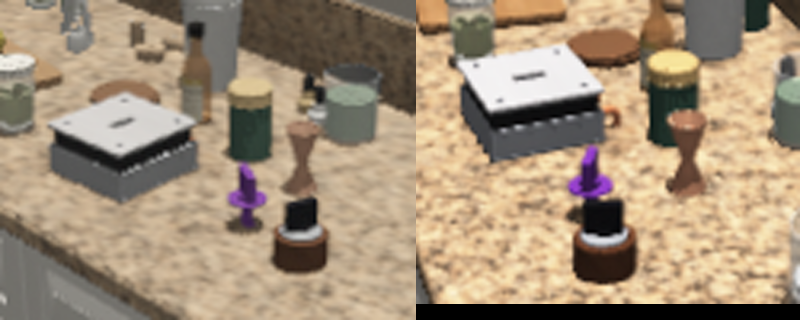

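Request:
{"api": "carry_out", "payload": {"dr": [[0,0,0],[0,0,0],[0,0,0],[0,0,0],[0,0,0],[0,0,0],[0,0,0],[0,0,0],[0,0,0],[0,0,0],[0,0,0],[0,0,0],[0,0,0],[0,0,0],[0,0,0],[0,0,0],[0,0,0],[0,0,0],[0,0,0],[0,0,0]], "translation": [[1,-3,0],[3,-7,0],[4.5,-11,0],[6,-15,0],[7.5,-19,0],[9,-23,0],[10.5,-27,0],[12,-31,0],[13.5,-35,0],[15,-39,0],[16.5,-43,0],[18,-47,0],[19.5,-51,0],[21,-55,0],[22.5,-59,0],[24,-63,0],[25.5,-67,0],[26.5,-69.5,0],[27,-70.5,0],[27,-70.5,0]], "grip": [1,1,1,1,1,1,1,1,1,1,1,1,1,1,1,1,1,1,1,1]}}

```text
time: 1.82
position: [0.4846, -0.1214, 0.2225]
tool_rot: [0.175, 0.985, -0.001, 0.001]
ft_force: [-0.6, 0.5, 0.1]
grip_width: 0.087
```

```bash
python3 - <<'E'
from rig import robot
import cv2,numpy as np
c=robot.camera("wrist");cv2.imwrite("pics/w1.png",c["color"]);np.savez("w1.npz",**c)
o=robot.get_obs();print(o["time"],o["position"],o["q"].round(3))
E
```

```text
1.8667 [ 0.48275535 -0.11869187  0.22218026] [-0.466  0.357  1.747  0.     1.038 -1.687]
```

View pics/w1.png

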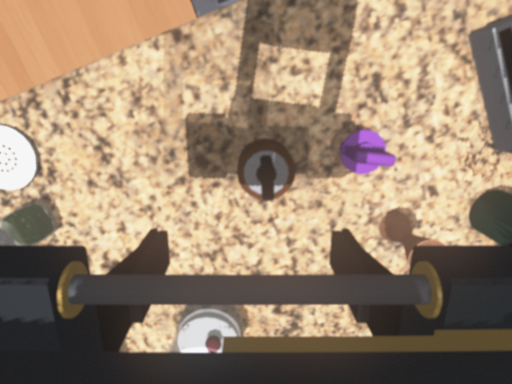

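The stud's holder is at (266,168), its wing runs near-vertically (267,157)-(267,198); decoy at (363,153), box corner at right. Measure the wing and flange.

```bash
python3 - <<'E'
from h import *
c=dict(np.load("w1.npz"));im=c["color"][130:210,225:310]
big=cv2.resize(im,None,fx=6,fy=6,interpolation=cv2.INTER_CUBIC)
hsv=cv2.cvtColor(im,cv2.COLOR_BGR2HSV)
w=((hsv[...,2]<45)*255).astype(np.uint8)
f=((hsv[...,2]>70)&(hsv[...,1]<70)).astype(np.uint8)*255
m=np.hstack([cv2.resize(x,None,fx=3,fy=3,interpolation=0) for x in(w,f)])
m=cv2.cvtColor(m,cv2.COLOR_GRAY2BGR)
out=np.zeros((480+240,510,3),np.uint8);out[:480]=big;out[480:]=m
cv2.imwrite("pics/w1z.png",cv2.resize(out,(425,600)))
for v in (30,38,45):
  n,l,s,ce=cv2.connectedComponentsWithStats((hsv[...,2]<v).astype(np.uint8))
  print(v,[(s[i].tolist(),(ce[i]+[225,130]).round(1).tolist()) for i in range(1,n) if s[i,4]>80])
n,l,s,ce=cv2.connectedComponentsWithStats(f)
print([(s[i].tolist(),(ce[i]+[225,130]).round(1).tolist()) for i in range(1,n) if s[i,4]>60])
E
```

```text
30 []
38 []
45 []
[([18, 20, 46, 45, 1170], [265.4, 171.1])]
```

View pics/w1z.png

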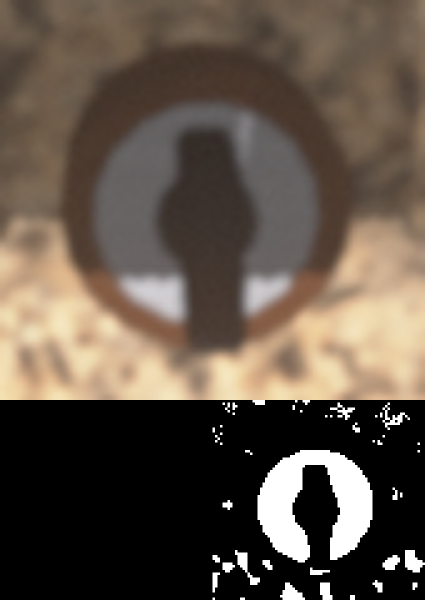

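Crop: flange circle centred about (266.3,173.7), radius about 23 px; wing near end base (266.5,155.6), far top end (268.2,199.6).

```bash
python3 - <<'E'
from h import *
c=dict(np.load("w1.npz"))
ctr=plane(c,(266.3,173.7),.042)
for u in((243.6,173.7),(289,173.7),(266.3,150.4)): print(np.linalg.norm(plane(c,u,.042)-ctr))
n=plane(c,(266.5,155.6),.042);f=plane(c,(268.2,199.6),.078)
print(ctr,n,f,(n+f)/2,np.linalg.norm((f-n)[:2]),np.degrees(np.arctan2(*(f-n)[1::-1])))
print("camx dir",c["T"][:3,0])
E
```

```text
0.02413920505403776
0.02414505161986035
0.02498389601704346
[ 0.49499484 -0.10508746  0.042     ] [ 0.47666337 -0.09845055  0.042     ] [ 0.51104138 -0.11058884  0.078     ] [ 0.49385238 -0.1045197   0.06      ] 0.036458005149871485 -19.4472583120211
camx dir [ 3.44587926e-01  9.38753678e-01 -8.33098797e-04]
```

Request:
{"api": "carry_out", "payload": {"dr": [[0,0,0],[0,0,0],[0,0,0],[0,0,0],[0,0,0],[0,0,0],[0,0,0],[0,0,0],[0,0,0],[0,0,0],[0,0,0]], "translation": [[0,2,0],[0,6,0],[0,10,0],[0,14,0],[0,18,0],[0,22,0],[0,26,0],[0,29,0],[0,31,0],[0,32,0],[0,32,0]], "grip": [1,1,1,1,1,1,1,1,1,1,1]}}

```text
time: 2.78
position: [0.4804, 0.2054, 0.2224]
tool_rot: [0.17, 0.985, 0.0, -0.001]
ft_force: [-0.2, 0.0, 0.4]
grip_width: 0.0871
```

```bash
python3 - <<'E'
from rig import robot
import cv2,numpy as np
c=robot.camera("wrist");cv2.imwrite("pics/w2.png",c["color"]);np.savez("w2.npz",**c)
o=robot.get_obs();print(o["time"],o["position"],o["q"].round(3))
E
```

```text
2.8333 [0.48086612 0.20380557 0.22238781] [ 0.187  0.391  1.688 -0.     1.065 -1.04 ]
```

View pics/w2.png

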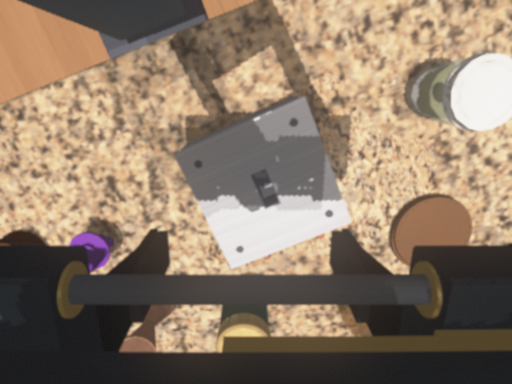

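Cover fully visible: slot at about (265,188), screws at (198,164), (293,122), (329,213), (239,249). Measure them.

```bash
python3 - <<'E'
from h import *
c=dict(np.load("w2.npz"));g=cv2.cvtColor(c["color"],cv2.COLOR_BGR2GRAY)
P=[]
for (x,y),r in (((265,188),26),((198,164),8),((293,122),8),((329,213),8),((239,249),8)):
    w=g[y-r:y+r+1,x-r:x+r+1].astype(float)
    if r>10:
        im=cv2.resize(c["color"][y-r:y+r+1,x-r:x+r+1],None,fx=10,fy=10,interpolation=cv2.INTER_CUBIC)
        cv2.imwrite("pics/slot.png",im);continue
    k=np.clip(np.median(w)-15-w,0,None);yy,xx=np.mgrid[-r:r+1,-r:r+1]
    u=(x+(xx*k).sum()/k.sum(),y+(yy*k).sum()/k.sum());P.append(plane(c,u,.067));print(u,P[-1])
P=np.array(P);print("mean",P.mean(0),np.linalg.norm(np.diff(P[[0,1,2,3,0]],axis=0),axis=1))
for a,b in((0,1),(1,2),(2,3),(3,0)): print(np.degrees(np.arctan2(*(P[b]-P[a])[1::-1])))
C=[plane(c,u,.067) for u in((177,153),(304,98),(350,220),(233,268))];print(np.mean(C,axis=0),[np.linalg.norm(C[i]-C[i-1]).round(3) for i in range(4)])
E
```

```text
(np.float64(197.84137055837564), np.float64(163.69416243654823)) [0.4516566  0.16328869 0.067     ]
(np.float64(293.2448706512043), np.float64(122.01650312221231)) [0.44472965 0.26308396 0.067     ]
(np.float64(328.6978710994459), np.float64(213.18868474773987)) [0.54439452 0.2698361  0.067     ]
(np.float64(239.4925912540658), np.float64(248.82110589085653)) [0.55149256 0.17007184 0.067     ]
mean [0.49806833 0.21657015 0.067     ] [0.10003539 0.09989333 0.10001645 0.10006612]
93.9706280904891
3.8757787331762583
-85.93036832316304
-176.11312969791015
[0.49797931 0.21785371 0.067     ] [np.float64(0.136), np.float64(0.131), np.float64(0.132), np.float64(0.133)]
```

View pics/slot.png

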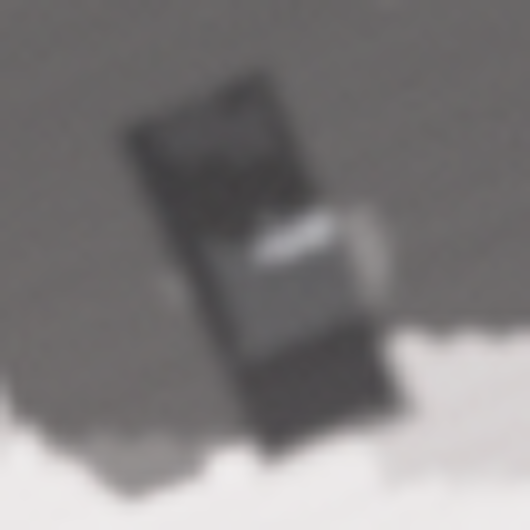

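Request:
{"api": "carry_out", "payload": {"dr": [[0,0,0],[0,0,0],[0,0,0],[0,0,0],[0,0,0],[0,0,0],[0,0,0],[0,0,0],[0,0,0],[0,0,0],[0,0,0],[0,0,0],[0,0,0],[0,0,0],[0,0,0],[0,0,0],[0,0,0],[0,0,0],[0,0,0]], "translation": [[0,-2,0],[0,-6,0],[0,-10,0],[0.3,-14,0],[0.5,-18,0],[0.8,-22,0],[1.1,-26,0],[1.2,-29,0],[1.25,-30.5,0],[1.25,-30.8,-1],[1.25,-30.8,-4],[1.25,-30.8,-7],[1.25,-30.8,-10],[1.25,-30.8,-12.5],[1.25,-30.8,-14.5],[1.25,-30.8,-16],[1.25,-30.8,-17],[1.25,-30.8,-17.6],[1.25,-30.8,-17.6]], "grip": [1,0.8,0.6,0.5,0.5,0.5,0.5,0.5,0.5,0.5,0.5,0.5,0.5,0.5,0.5,0.5,0.5,0.5,0.5]}}

```text
time: 4.42
position: [0.4938, -0.1047, 0.0455]
tool_rot: [0.173, 0.985, 0.0, -0.001]
ft_force: [0.7, -0.4, -1.0]
grip_width: 0.0438
```

```bash
python3 - <<'E'
from rig import robot
from h import *
c=robot.camera("wrist");np.savez("w3.npz",**c)
cv2.imwrite("pics/w3.png",c["color"])
o=robot.get_obs();print(o["time"],o["position"],o["ft_force"],o["grip_width"])
w=dict(np.load("w2.npz"));print("slot",plane(w,(265.0,188.4),.067))
for a,b in (((251.1,175.0),(265.3,169.0)),((265.1,207),(278.7,202.5))): print(plane(w,a,.067),plane(w,b,.067))
s=dict(np.load("scene0.npz"));print("bitters base",plane(s,(232.5,177),0),"cap",plane(s,(231,149),.14))
E
```

```text
4.4667 [ 0.49442657 -0.10495881  0.04630558] [-0.18731582 -0.36911661  0.07968045] 0.04333050104957938
slot [0.4974985  0.21696892 0.067     ]
[0.47985289 0.20849735 0.067     ] [0.47881731 0.22364837 0.067     ]
[0.51617619 0.2107109  0.067     ] [0.5162281 0.2252311 0.067    ]
bitters base [0.67133944 0.26400342 0.        ] cap [0.65386606 0.25125403 0.14      ]
```

View pics/w3.png

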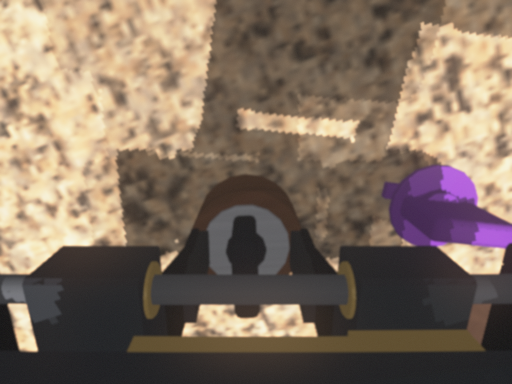

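Wing at (246,265) sits midway between the fingers (187/308); slot direct measure (0.4975,0.2170) agrees with the screws' centre (0.4981,0.2166), yaw 3.9°. Grip and lift.

Request:
{"api": "carry_out", "payload": {"dr": [[0,0,0],[0,0,0],[0,0,0],[0,0,0],[0,0,0],[0,0,0],[0,0,0],[0,0,0],[0,0,0],[0,0,0],[0,0,0],[0,0,0],[0,0,0],[0,0,0]], "translation": [[0,0,0],[0,0,0],[0,0,0],[0,0,0],[0,0,0],[0,0,0],[0,0,0],[0,0,0.5],[0,0,2],[0,0,4],[0,0,7],[0,0,10],[0,0,12],[0,0,12]], "grip": [0.3,0,0,0,0,0,0,0,0,0,0,0,0,0], "newtons": 40}}

```text
time: 5.63
position: [0.4974, -0.1061, 0.1706]
tool_rot: [0.172, 0.985, -0.001, 0.004]
ft_force: [0.7, -0.3, -1.2]
grip_width: 0.0116
```

Request:
{"api": "carry_out", "payload": {"dr": [[0,0,0],[0,0,0.05],[0,0,0.1],[0,0,0.15],[0,0,0.2],[0,0,0.25],[0,0,0.3],[0,0,0.35],[0,0,0.39],[0,0,0.408],[0,0,0.408],[0,0,0.408]], "translation": [[0,2,0],[0,6,0],[0,10,0],[0.1,14,0],[0.2,18,0],[0.3,22,0],[0.35,26,0],[0.35,29,0],[0.35,31.5,0],[0.35,32.2,0],[0.35,32.2,0],[0.35,32.2,0]], "grip": [0,0,0,0,0,0,0,0,0,0,0,0]}}

```text
time: 6.63
position: [0.4976, 0.2163, 0.1657]
tool_rot: [-0.031, 1.0, -0.0, -0.001]
ft_force: [-0.7, -0.2, -2.5]
grip_width: 0.0118
```

```bash
python3 - <<'E'
from rig import robot
from h import *
p=[];F=[]
for i in range(4):
    c=robot.camera("wrist");o=robot.get_obs();p.append(o["position"]);F.append(o["ft_force"])
np.savez("w4.npz",**c);cv2.imwrite("pics/w4.png",c["color"])
print(o["time"],np.mean(p,0),np.mean(F,0),o["tool_rot"],o["grip_width"])
E
```

```text
6.8333 [0.49813148 0.21542887 0.16611471] [-0.2692831  -0.21601725 -1.04785933] [-2.94307321e-02  9.99566742e-01 -2.01550036e-04 -3.45498494e-04] 0.011900718909845018
```

View pics/w4.png

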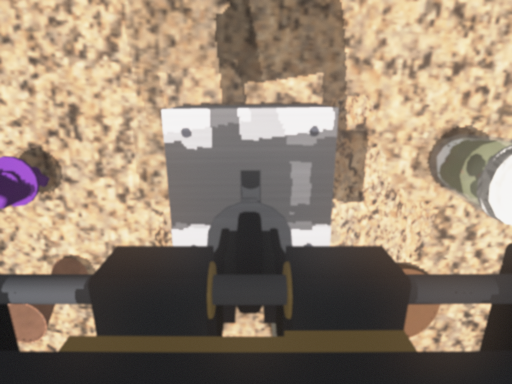

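Wing (250,225) lines up in column with the slot (250,180). Shank has only ±1 mm across, so measure the lateral offset finely.

```bash
python3 - <<'E'
from h import *
c=dict(np.load("w4.npz"));g=cv2.cvtColor(c["color"],cv2.COLOR_BGR2GRAY).astype(int)
for y in (172,176,180,186,192): print(y,g[y,232:270].tolist())
for y in (222,228,234): print(y,g[y,200:300:1].tolist())
E
```

```text
172 [110, 110, 111, 110, 110, 110, 110, 106, 94, 76, 66, 67, 66, 65, 67, 66, 67, 67, 67, 66, 67, 67, 66, 68, 66, 66, 70, 78, 93, 105, 111, 111, 111, 112, 111, 111, 112, 112]
176 [110, 108, 109, 110, 109, 109, 107, 104, 91, 77, 67, 65, 65, 64, 65, 65, 67, 65, 65, 65, 65, 64, 65, 65, 65, 65, 67, 77, 91, 104, 109, 110, 109, 110, 108, 109, 110, 110]
180 [108, 108, 110, 108, 108, 108, 109, 104, 93, 77, 66, 64, 63, 63, 64, 63, 63, 64, 64, 63, 65, 64, 64, 64, 64, 65, 67, 76, 92, 103, 109, 110, 111, 110, 109, 109, 110, 110]
186 [108, 107, 107, 107, 107, 107, 106, 102, 95, 86, 81, 75, 68, 65, 64, 62, 62, 62, 62, 63, 61, 61, 63, 66, 69, 72, 80, 84, 92, 102, 107, 108, 106, 107, 107, 108, 107, 108]
192 [106, 107, 106, 107, 106, 105, 106, 102, 95, 87, 87, 94, 97, 98, 97, 98, 97, 97, 97, 97, 97, 97, 97, 96, 96, 96, 96, 91, 92, 99, 106, 106, 106, 107, 107, 107, 106, 106]
222 [108, 108, 109, 107, 106, 105, 104, 105, 104, 104, 103, 102, 98, 97, 97, 98, 98, 98, 98, 97, 97, 97, 97, 97, 97, 97, 96, 96, 96, 96, 96, 96, 95, 94, 95, 95, 92, 80, 58, 42, 41, 41, 39, 40, 41, 40, 39, 42, 40, 39, 40, 38, 40, 40
[... 351 characters left out ...]
 92, 90, 81, 65, 46, 40, 40, 39, 40, 41, 40, 41, 40, 39, 40, 39, 40, 39, 40, 41, 39, 40, 38, 41, 39, 39, 47, 64, 81, 91, 92, 92, 92, 93, 92, 86, 79, 71, 68, 67, 66, 71, 78, 85, 92, 94, 95, 95, 95, 95, 94, 95, 95, 95, 98, 109, 131, 155, 169, 173, 172, 173, 172, 173, 170, 163]
234 [238, 238, 238, 238, 238, 237, 230, 197, 135, 100, 96, 96, 95, 96, 96, 96, 96, 96, 96, 90, 76, 56, 46, 43, 44, 45, 46, 42, 43, 44, 44, 45, 44, 46, 44, 43, 40, 40, 40, 39, 40, 41, 38, 40, 39, 38, 39, 39, 37, 40, 40, 37, 40, 39, 38, 39, 39, 40, 40, 38, 40, 41, 42, 42, 43, 42, 43, 45, 43, 44, 42, 39, 41, 42, 42, 44, 42, 52, 68, 86, 93, 96, 95, 95, 96, 96, 96, 96, 95, 98, 131, 194, 233, 240, 240, 240, 240, 240, 240, 240]
```

Slot column centre 250.2, flange/wing 249.25: the stud needs about +0.8–1 mm in y (agrees with measured y 0.2154 vs target 0.2168).

Request:
{"api": "carry_out", "payload": {"dr": [[0,0,0.01],[0,0,0.01],[0,0,0.01],[0,0,0.01],[0,0,0.01],[0,0,0.01],[0,0,0.01],[0,0,0.01],[0,0,0.01],[0,0,0.01],[0,0,0.01],[0,0,0.01]], "translation": [[0,0.1,-0.5],[0,0.1,-2],[0,0.1,-4],[0,0.1,-5],[0,0.1,-5.4],[0,0.1,-5.6],[0,0.1,-5.75],[0,0.1,-5.9],[0,0.1,-6.05],[0,0.1,-6.2],[0,0.1,-6.3],[0,0.1,-6.3]], "grip": [0,0,0,0,0,0,0,0,0,0,0,0]}}

```text
time: 7.83
position: [0.499, 0.2179, 0.1042]
tool_rot: [-0.036, 0.999, 0.0, 0.001]
ft_force: [-0.1, -0.3, 2.9]
grip_width: 0.0116
```

```bash
cat > st.py <<'E'
from rig import robot
import numpy as np
p=[];F=[];M=[]
for i in range(4):
    c=robot.camera("wrist");o=robot.get_obs();p.append(o["position"]);F.append(o["ft_force"]);M.append(o["moment"])
print(o["time"],np.mean(p,0).round(4),np.mean(F,0).round(2),np.std(F,0).round(1),np.mean(M,0).round(3),o["tool_rot"].round(4),o["grip_width"])
E
python3 st.py
```

```text
8.0333 [0.499  0.2179 0.1041] [ 0.41 -0.14  3.08] [0.4 0.5 0.2] [-0.027 -0.032 -0.013] [-3.560e-02  9.994e-01  1.000e-04  8.000e-04] 0.011558578433480918
```

```bash
python3 - <<'E'
from rig import robot
from h import *
c=robot.camera("wrist");np.savez("w5.npz",**c)
cv2.imwrite("pics/w5.png",cv2.resize(c["color"][130:340,140:360],(800,764),interpolation=cv2.INTER_CUBIC)[:600])
E
```

```text
(no output)
```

View pics/w5.png

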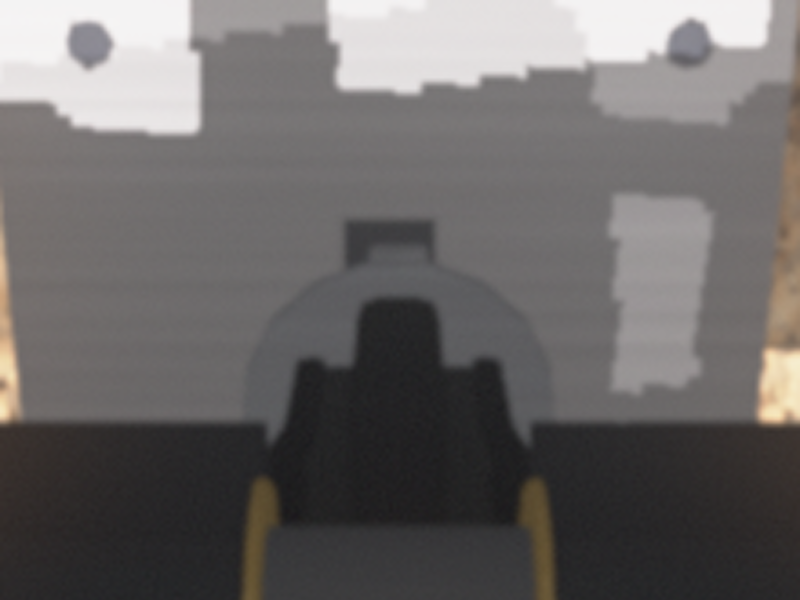

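The bar (crop 370–427) sits 8 px (≈1.4 mm) right (+y) of the slot centre (346–435); gentle 4 N contact by the cone tip. Lift, shift y −1.4 mm, recheck.

Request:
{"api": "carry_out", "payload": {"dr": [[0,0,0],[0,0,0],[0,0,0],[0,0,0],[0,0,0],[0,0,0],[0,0,0],[0,0,0],[0,0,0],[0,0,0]], "translation": [[0,0,0.4],[0,0,0.8],[0,-0.1,0.8],[0,-0.14,0.8],[0,-0.14,0.8],[0,-0.14,0.5],[0,-0.14,0.3],[0,-0.14,0.15],[0,-0.14,0.05],[0,-0.14,0.05]], "grip": [0,0,0,0,0,0,0,0,0,0]}}

```text
time: 8.92
position: [0.4981, 0.2163, 0.1036]
tool_rot: [-0.036, 0.999, -0.0, -0.0]
ft_force: [-0.9, -0.9, -1.5]
grip_width: 0.0117
```

```bash
python3 st.py; python3 - <<'E'
from rig import robot
from h import *
c=robot.camera("wrist");np.savez("w6.npz",**c)
g=cv2.cvtColor(c["color"],cv2.COLOR_BGR2GRAY).astype(int)
for y in (189,191,193,195,197,199,201): print(y,g[y,230:266].tolist())
for y in (214,):print(y,g[y,202:300].tolist())
E
```

```text
9.1167 [0.4984 0.2164 0.1039] [ 0.03 -0.2  -1.57] [0.6 0.7 0.6] [0.078 0.017 0.013] [-3.560e-02  9.994e-01  0.000e+00  1.000e-04] 0.011597242457152376
189 [109, 109, 108, 110, 109, 108, 108, 110, 109, 109, 110, 109, 109, 109, 109, 109, 109, 108, 108, 109, 110, 108, 110, 109, 111, 110, 109, 109, 110, 110, 110, 109, 111, 109, 110, 109]
191 [111, 109, 109, 109, 107, 107, 104, 103, 101, 102, 102, 102, 101, 102, 102, 101, 103, 101, 102, 103, 102, 103, 100, 102, 101, 102, 104, 102, 103, 101, 103, 104, 106, 108, 109, 110]
193 [108, 109, 110, 107, 107, 103, 92, 78, 71, 70, 69, 71, 70, 70, 71, 70, 70, 71, 70, 72, 71, 70, 70, 71, 69, 70, 71, 71, 71, 71, 72, 85, 99, 105, 108, 110]
195 [109, 109, 108, 108, 108, 103, 90, 72, 64, 62, 62, 63, 63, 62, 64, 63, 64, 62, 64, 63, 63, 63, 63, 64, 64, 63, 63, 64, 63, 63, 68, 82, 99, 106, 109, 110]
197 [109, 108, 107, 109, 107, 101, 90, 73, 63, 62, 63, 66, 72, 76, 77, 77, 77, 78, 76, 77, 77, 78, 78, 78, 79, 79, 76, 69, 63, 61, 65, 82, 98, 105, 109, 110]
199 [109, 107, 109, 108, 105, 103, 90, 72, 63, 61, 66, 74, 83, 87, 89, 88, 89, 88, 89, 90, 91, 91, 91, 92, 92, 91, 89, 79, 67, 61, 66, 80, 96, 105, 107, 109]
201 [107, 108, 107, 107, 106, 101, 90, 73, 63, 67, 73, 80, 88, 89, 91, 90, 90, 91, 91, 92, 92, 93, 91, 93, 93, 92, 90, 83, 74, 67, 69, 82, 97, 105, 107, 109]
214 [107, 108, 107, 108, 108, 107, 106, 106, 106, 108, 108, 106, 108, 106, 103, 98, 94, 92, 92, 91, 93, 93, 93, 94, 94, 94, 94, 93, 94, 93, 94, 92, 92, 95, 93, 91, 83, 68, 51, 44, 42, 37, 39, 39, 39, 40, 41, 40, 41, 41, 38, 38, 40, 40, 41, 42, 52, 67, 83, 91, 94, 94, 93, 93, 93, 92, 95, 94, 94, 94, 92, 93, 95, 93, 94, 93, 91, 91, 94, 98, 101, 106, 106, 109, 108, 109, 109, 108, 108, 107, 108, 109, 109, 108, 107, 109, 108, 108]
```

Free now (no contact force), bar centred within 0.3 mm. Continue down to just above flange contact.

Request:
{"api": "carry_out", "payload": {"dr": [[0,0,0],[0,0,0],[0,0,0],[0,0,0],[0,0,0],[0,0,0],[0,0,0],[0,0,0],[0,0,0],[0,0,0],[0,0,0],[0,0,0]], "translation": [[0,-0.02,-0.2],[0,-0.02,-0.4],[0,-0.02,-0.6],[0,-0.02,-0.8],[0,-0.02,-1.1],[0,-0.02,-1.4],[0,-0.02,-1.7],[0,-0.02,-2.0],[0,-0.02,-2.2],[0,-0.02,-2.4],[0,-0.02,-2.5],[0,-0.02,-2.5]], "grip": [0,0,0,0,0,0,0,0,0,0,0,0]}}

```text
time: 10.17
position: [0.4983, 0.2161, 0.0788]
tool_rot: [-0.036, 0.999, -0.0, -0.0]
ft_force: [-0.0, -0.3, -1.6]
grip_width: 0.0114
```

```bash
python3 st.py
```

```text
10.3667 [0.4985 0.2162 0.0791] [ 0.1  -0.21 -1.38] [0.3 0.7 0.6] [ 0.012 -0.016 -0.017] [-3.560e-02  9.994e-01  0.000e+00  2.000e-04] 0.011850405552706875
```

Request:
{"api": "carry_out", "payload": {"dr": [[0,0,0],[0,0,0],[0,0,0],[0,0,0],[0,0,0],[0,0,0],[0,0,0],[0,0,0],[0,0,0]], "translation": [[0,0,-0.2],[0,0,-0.4],[0,0,-0.6],[0,0,-0.75],[0,0,-0.9],[0,0,-1.0],[0,0,-1.1],[0,0,-1.1],[0,0,-1.1]], "grip": [0,0,0,0,0,0,0,0,0]}}

```text
time: 11.12
position: [0.4987, 0.2163, 0.0683]
tool_rot: [-0.036, 0.999, 0.0, 0.0]
ft_force: [-0.7, 0.2, 4.8]
grip_width: 0.0115
```

```bash
python3 st.py
```

```text
11.3167 [0.4987 0.2163 0.0683] [-0.27  0.39  5.12] [0.3 0.4 0.4] [0.016 0.076 0.006] [-3.560e-02  9.994e-01  1.000e-04  3.000e-04] 0.011554339449604911
```

Contact found at d≈0 near TCP z 0.076; net force 6.5 N means d ≈ 8.3 mm. The arm is stiff, so step by 0.5 mm.

Request:
{"api": "carry_out", "payload": {"dr": [[0,0,0],[0,0,0],[0,0,0]], "translation": [[0,0,-0.03],[0,0,-0.05],[0,0,-0.05]], "grip": [0,0,0]}}

```text
time: 11.57
position: [0.4987, 0.2162, 0.0678]
tool_rot: [-0.036, 0.999, 0.0, 0.0]
ft_force: [0.8, -0.4, 5.9]
grip_width: 0.0117
```

Request:
{"api": "carry_out", "payload": {"dr": [[0,0,0],[0,0,0],[0,0,0]], "translation": [[0,0,-0.03],[0,0,-0.05],[0,0,-0.05]], "grip": [0,0,0]}}

```text
time: 11.82
position: [0.4987, 0.2163, 0.0673]
tool_rot: [-0.036, 0.999, 0.0, 0.0]
ft_force: [-0.5, -0.2, 5.2]
grip_width: 0.0117
```

Request:
{"api": "carry_out", "payload": {"dr": [[0,0,0],[0,0,0],[0,0,0]], "translation": [[0,0,-0.03],[0,0,-0.06],[0,0,-0.06]], "grip": [0,0,0]}}

```text
time: 12.07
position: [0.4987, 0.2163, 0.0667]
tool_rot: [-0.036, 0.999, 0.0, 0.0]
ft_force: [-1.4, 1.2, 5.6]
grip_width: 0.0117
```

Request:
{"api": "carry_out", "payload": {"dr": [[0,0,0],[0,0,0],[0,0,0]], "translation": [[0,0,-0.03],[0,0,-0.06],[0,0,-0.06]], "grip": [0,0,0]}}

```text
time: 12.32
position: [0.4987, 0.2163, 0.0662]
tool_rot: [-0.036, 0.999, 0.0, 0.0]
ft_force: [0.1, -0.1, 5.8]
grip_width: 0.0118
```

Request:
{"api": "carry_out", "payload": {"dr": [[0,0,0],[0,0,0],[0,0,0]], "translation": [[0,0,-0.03],[0,0,-0.06],[0,0,-0.06]], "grip": [0,0,0]}}

```text
time: 12.57
position: [0.4987, 0.2163, 0.0656]
tool_rot: [-0.036, 0.999, 0.0, 0.0]
ft_force: [0.3, -0.4, 6.0]
grip_width: 0.0116
```

Request:
{"api": "carry_out", "payload": {"dr": [[0,0,0],[0,0,0],[0,0,0]], "translation": [[0,0,-0.03],[0,0,-0.06],[0,0,-0.06]], "grip": [0,0,0]}}

```text
time: 12.82
position: [0.4987, 0.2163, 0.065]
tool_rot: [-0.036, 0.999, 0.0, 0.0]
ft_force: [-1.1, -0.0, 6.0]
grip_width: 0.0113
```

Request:
{"api": "carry_out", "payload": {"dr": [[0,0,0],[0,0,0],[0,0,0]], "translation": [[0,0,-0.03],[0,0,-0.06],[0,0,-0.06]], "grip": [0,0,0]}}

```text
time: 13.07
position: [0.4987, 0.2163, 0.0644]
tool_rot: [-0.036, 0.999, 0.0, 0.0]
ft_force: [-1.6, -0.2, 7.0]
grip_width: 0.0115
```

Request:
{"api": "carry_out", "payload": {"dr": [[0,0,0],[0,0,0],[0,0,0]], "translation": [[0,0,-0.03],[0,0,-0.06],[0,0,-0.06]], "grip": [0,0,0]}}

```text
time: 13.32
position: [0.4987, 0.2163, 0.0639]
tool_rot: [-0.036, 0.999, 0.0, 0.0]
ft_force: [-0.9, -0.1, 5.6]
grip_width: 0.0117
```

Request:
{"api": "carry_out", "payload": {"dr": [[0,0,0],[0,0,0],[0,0,0]], "translation": [[0,0,-0.03],[0,0,-0.06],[0,0,-0.06]], "grip": [0,0,0]}}

```text
time: 13.57
position: [0.4987, 0.2162, 0.0633]
tool_rot: [-0.036, 0.999, 0.0, 0.0]
ft_force: [0.2, 0.4, 6.4]
grip_width: 0.0117
```

Request:
{"api": "carry_out", "payload": {"dr": [[0,0,0],[0,0,0],[0,0,0]], "translation": [[0,0,-0.03],[0,0,-0.06],[0,0,-0.06]], "grip": [0,0,0]}}

```text
time: 13.82
position: [0.4987, 0.2163, 0.0627]
tool_rot: [-0.036, 0.999, 0.0, 0.0]
ft_force: [-0.5, 0.2, 8.1]
grip_width: 0.0122
```

Request:
{"api": "carry_out", "payload": {"dr": [[0,0,0],[0,0,0],[0,0,0]], "translation": [[0,0,-0.02],[0,0,-0.04],[0,0,-0.04]], "grip": [0,0,0]}}

```text
time: 14.07
position: [0.4987, 0.2163, 0.0624]
tool_rot: [-0.036, 0.999, 0.0, 0.0]
ft_force: [-0.8, -1.2, 7.2]
grip_width: 0.0118
```

Request:
{"api": "carry_out", "payload": {"dr": [[0,0,0],[0,0,0],[0,0,0]], "translation": [[0,0,-0.03],[0,0,-0.06],[0,0,-0.06]], "grip": [0,0,0]}}

```text
time: 14.32
position: [0.4987, 0.2162, 0.0618]
tool_rot: [-0.036, 0.999, 0.0, 0.0]
ft_force: [-0.1, -0.8, 7.5]
grip_width: 0.0119
```

Request:
{"api": "carry_out", "payload": {"dr": [[0,0,0],[0,0,0],[0,0,0]], "translation": [[0,0,-0.03],[0,0,-0.06],[0,0,-0.06]], "grip": [0,0,0]}}

```text
time: 14.57
position: [0.4987, 0.2162, 0.0612]
tool_rot: [-0.036, 0.999, 0.0, 0.0]
ft_force: [-1.5, 0.8, 8.3]
grip_width: 0.0118
```

Request:
{"api": "carry_out", "payload": {"dr": [[0,0,0],[0,0,0],[0,0,0]], "translation": [[0,0,-0.03],[0,0,-0.05],[0,0,-0.05]], "grip": [0,0,0]}}

```text
time: 14.82
position: [0.4987, 0.2163, 0.0607]
tool_rot: [-0.036, 0.999, 0.0, 0.0]
ft_force: [-1.1, 0.5, 8.1]
grip_width: 0.0115
```

Request:
{"api": "carry_out", "payload": {"dr": [[0,0,0],[0,0,0],[0,0,0]], "translation": [[0,0,-0.03],[0,0,-0.06],[0,0,-0.06]], "grip": [0,0,0]}}

```text
time: 15.07
position: [0.4986, 0.2163, 0.0601]
tool_rot: [-0.036, 0.999, 0.0, 0.0]
ft_force: [-1.4, 0.4, 7.5]
grip_width: 0.0115
```

Request:
{"api": "carry_out", "payload": {"dr": [[0,0,0],[0,0,0],[0,0,0]], "translation": [[0,0,-0.03],[0,0,-0.06],[0,0,-0.06]], "grip": [0,0,0]}}

```text
time: 15.32
position: [0.4987, 0.2163, 0.0596]
tool_rot: [-0.036, 0.999, 0.0, 0.0]
ft_force: [-0.8, 0.2, 8.1]
grip_width: 0.0118
```

Request:
{"api": "carry_out", "payload": {"dr": [[0,0,0],[0,0,0],[0,0,0]], "translation": [[0,0,-0.03],[0,0,-0.06],[0,0,-0.06]], "grip": [0,0,0]}}

```text
time: 15.57
position: [0.4987, 0.2163, 0.059]
tool_rot: [-0.036, 0.999, 0.0, 0.0]
ft_force: [-0.8, -0.2, 8.6]
grip_width: 0.0116
```

Request:
{"api": "carry_out", "payload": {"dr": [[0,0,0],[0,0,0],[0,0,0]], "translation": [[0,0,-0.03],[0,0,-0.06],[0,0,-0.06]], "grip": [0,0,0]}}

```text
time: 15.82
position: [0.4987, 0.2163, 0.0584]
tool_rot: [-0.036, 0.999, 0.0, 0.0]
ft_force: [-1.6, 0.4, 8.7]
grip_width: 0.0117
```

Request:
{"api": "carry_out", "payload": {"dr": [[0,0,0],[0,0,0],[0,0,0]], "translation": [[0,0,-0.03],[0,0,-0.06],[0,0,-0.06]], "grip": [0,0,0]}}

```text
time: 16.07
position: [0.4987, 0.2163, 0.0579]
tool_rot: [-0.036, 0.999, 0.0, 0.0]
ft_force: [-0.4, 0.2, 8.1]
grip_width: 0.0118
```

Request:
{"api": "carry_out", "payload": {"dr": [[0,0,0],[0,0,0],[0,0,0]], "translation": [[0,0,-0.03],[0,0,-0.06],[0,0,-0.06]], "grip": [0,0,0]}}

```text
time: 16.32
position: [0.4987, 0.2163, 0.0573]
tool_rot: [-0.036, 0.999, 0.0, 0.0]
ft_force: [-0.4, -0.3, 9.2]
grip_width: 0.012
```

Request:
{"api": "carry_out", "payload": {"dr": [[0,0,0],[0,0,0],[0,0,0]], "translation": [[0,0,-0.03],[0,0,-0.06],[0,0,-0.06]], "grip": [0,0,0]}}

```text
time: 16.57
position: [0.4987, 0.2163, 0.0567]
tool_rot: [-0.036, 0.999, 0.0, 0.0]
ft_force: [-0.8, -0.0, 8.5]
grip_width: 0.0117
```

Request:
{"api": "carry_out", "payload": {"dr": [[0,0,0],[0,0,0],[0,0,0]], "translation": [[0,0,-0.03],[0,0,-0.06],[0,0,-0.06]], "grip": [0,0,0]}}

```text
time: 16.82
position: [0.4987, 0.2163, 0.0561]
tool_rot: [-0.036, 0.999, 0.0, 0.0]
ft_force: [-1.1, 0.1, 9.8]
grip_width: 0.0115
```

Request:
{"api": "carry_out", "payload": {"dr": [[0,0,0],[0,0,0],[0,0,0]], "translation": [[0,0,-0.03],[0,0,-0.05],[0,0,-0.05]], "grip": [0,0,0]}}

```text
time: 17.07
position: [0.4987, 0.2163, 0.0557]
tool_rot: [-0.036, 0.999, 0.0, 0.0]
ft_force: [-1.6, 0.7, 9.1]
grip_width: 0.0117
```

Request:
{"api": "carry_out", "payload": {"dr": [[0,0,0],[0,0,0],[0,0,0]], "translation": [[0,0,-0.03],[0,0,-0.05],[0,0,-0.05]], "grip": [0,0,0]}}

```text
time: 17.32
position: [0.4987, 0.2163, 0.0552]
tool_rot: [-0.036, 0.999, 0.0, 0.0]
ft_force: [-1.3, 0.9, 9.2]
grip_width: 0.0119
```

Request:
{"api": "carry_out", "payload": {"dr": [[0,0,0],[0,0,0],[0,0,0]], "translation": [[0,0,-0.03],[0,0,-0.05],[0,0,-0.05]], "grip": [0,0,0]}}

```text
time: 17.57
position: [0.4987, 0.2163, 0.0547]
tool_rot: [-0.036, 0.999, 0.0, 0.0]
ft_force: [-1.6, -0.3, 10.2]
grip_width: 0.0117
```

Request:
{"api": "carry_out", "payload": {"dr": [[0,0,0],[0,0,0],[0,0,0]], "translation": [[0,0,-0.02],[0,0,-0.04],[0,0,-0.04]], "grip": [0,0,0]}}

```text
time: 17.82
position: [0.4987, 0.2163, 0.0543]
tool_rot: [-0.036, 0.999, 0.0, 0.0]
ft_force: [-1.1, 0.3, 10.0]
grip_width: 0.0116
```

Request:
{"api": "carry_out", "payload": {"dr": [[0,0,0],[0,0,0],[0,0,0]], "translation": [[0,0,-0.02],[0,0,-0.04],[0,0,-0.04]], "grip": [0,0,0]}}

```text
time: 18.07
position: [0.4987, 0.2163, 0.054]
tool_rot: [-0.036, 0.999, 0.0, 0.001]
ft_force: [-1.2, -0.1, 11.0]
grip_width: 0.0119
```

Request:
{"api": "carry_out", "payload": {"dr": [[0,0,0],[0,0,0],[0,0,0]], "translation": [[0,0,-0.02],[0,0,-0.03],[0,0,-0.03]], "grip": [0,0,0]}}

```text
time: 18.32
position: [0.4987, 0.2163, 0.0539]
tool_rot: [-0.036, 0.999, 0.0, 0.001]
ft_force: [-1.3, -0.5, 12.5]
grip_width: 0.0115
```

```bash
python3 st.py; python3 - <<'E'
from rig import robot
from h import *
c=robot.camera("wrist");np.savez("w7.npz",**c)
g=cv2.cvtColor(c["color"],cv2.COLOR_BGR2GRAY)
w6=cv2.cvtColor(np.load("w6.npz")["color"],cv2.COLOR_BGR2GRAY)
# fixed-in-gripper region: top of wing/flange column, old vs new
for n,a in(("old",w6),("new",g)): print(n,a[196:232,249].tolist(), a[196:232,232].tolist())
E
```

```text
18.5167 [0.4987 0.2163 0.0539] [-1.77 -0.32 11.99] [0.4 0.4 0.5] [-0.035  0.337 -0.015] [-3.560e-02  9.994e-01  1.000e-04  5.000e-04] 0.011784245452789038
old [68, 77, 84, 90, 92, 92, 91, 95, 98, 98, 96, 93, 93, 93, 88, 74, 55, 43, 40, 36, 39, 39, 39, 39, 37, 38, 39, 39, 36, 36, 35, 36, 34, 33, 36, 35] [108, 107, 108, 109, 107, 107, 107, 105, 100, 95, 93, 94, 95, 93, 92, 93, 93, 93, 94, 94, 92, 93, 94, 96, 94, 95, 94, 93, 93, 93, 92, 92, 91, 87, 73, 52]
new [108, 107, 106, 107, 104, 98, 93, 95, 96, 98, 95, 95, 93, 92, 90, 75, 57, 42, 41, 40, 40, 40, 39, 39, 39, 38, 38, 39, 37, 39, 39, 38, 39, 36, 35, 36] [108, 107, 106, 106, 106, 105, 106, 106, 100, 94, 92, 94, 94, 92, 93, 94, 93, 93, 93, 94, 93, 93, 94, 95, 94, 95, 95, 93, 93, 92, 90, 91, 92, 87, 73, 54]
```

No slip in the grip. z is lagging (0.0540→0.0539 for 0.3 mm) and force rising: probably bottomed. Confirm with one more small step.

Request:
{"api": "carry_out", "payload": {"dr": [[0,0,0],[0,0,0],[0,0,0]], "translation": [[0,0,-0.02],[0,0,-0.03],[0,0,-0.03]], "grip": [0,0,0]}}

```text
time: 18.82
position: [0.4987, 0.2163, 0.0539]
tool_rot: [-0.036, 0.999, 0.0, 0.001]
ft_force: [-3.0, -0.2, 14.1]
grip_width: 0.012
```

Bottomed: z holds at 0.0539 and force rises to 14 N (about 4 N on the floor). Come up to z ≈ 0.0569.

Request:
{"api": "carry_out", "payload": {"dr": [[0,0,0],[0,0,0],[0,0,0],[0,0,0],[0,0,0],[0,0,0]], "translation": [[0,0,0.1],[0,0,0.2],[0,0,0.3],[0,0,0.35],[0,0,0.35],[0,0,0.35]], "grip": [0,0,0,0,0,0]}}

```text
time: 19.32
position: [0.4987, 0.2162, 0.0568]
tool_rot: [-0.036, 0.999, 0.0, 0.0]
ft_force: [-0.6, 0.0, 9.5]
grip_width: 0.012
```

```bash
python3 st.py
```

```text
19.5167 [0.4987 0.2163 0.0568] [-1.58 -0.4   9.05] [0.5 0.2 0.5] [-0.026  0.252 -0.01 ] [-3.560e-02  9.994e-01  1.000e-04  5.000e-04] 0.011602865543634143
```

Request:
{"api": "carry_out", "payload": {"dr": [[0,0,-0.04],[0,0,-0.1],[0,0,-0.16],[0,0,-0.22],[0,0,-0.28],[0,0,-0.34],[0,0,-0.4],[0,0,-0.4]], "translation": [[0,0,0],[0,0,0],[0,0,0],[0,0,0],[0,0,0],[0,0,0],[0,0,0],[0,0,0]], "grip": [0,0,0,0,0,0,0,0]}}

```text
time: 20.18
position: [0.4994, 0.2163, 0.0569]
tool_rot: [0.165, 0.986, 0.0, 0.001]
ft_force: [-0.6, -0.1, 9.2]
grip_width: 0.0117
```

```bash
python3 st.py
```

```text
20.3833 [0.4994 0.2163 0.0569] [-0.35 -0.02  9.05] [0.3 0.5 0.6] [-0.107  0.124 -0.097] [1.639e-01 9.865e-01 4.000e-04 1.100e-03] 0.012247775432014437
```

Turns freely (moment ~0.1 N·m, friction only). Continue to 90° total.

Request:
{"api": "carry_out", "payload": {"dr": [[0,0,-0.08],[0,0,-0.16],[0,0,-0.24],[0,0,-0.32],[0,0,-0.4],[0,0,-0.48],[0,0,-0.56],[0,0,-0.64],[0,0,-0.7],[0,0,-0.7]], "translation": [[0,0,0],[0,0,0],[0,0,0],[0,0,0],[0,0,0],[0,0,0],[0,0,0],[0,0,0],[0,0,0],[0,0,0]], "grip": [0,0,0,0,0,0,0,0,0,0]}}

```text
time: 21.22
position: [0.4997, 0.2161, 0.057]
tool_rot: [0.493, 0.87, 0.001, 0.001]
ft_force: [-0.4, -1.2, 9.3]
grip_width: 0.0118
```

```bash
python3 st.py
```

```text
21.4167 [0.4997 0.2161 0.0569] [ 0.01 -1.15  9.31] [0.6 0.4 0.3] [-0.296  0.087 -0.095] [4.921e-01 8.705e-01 7.000e-04 1.200e-03] 0.011695509446673257
```

Request:
{"api": "carry_out", "payload": {"dr": [[0,0,-0.08],[0,0,-0.16],[0,0,-0.24],[0,0,-0.31],[0,0,-0.37],[0,0,-0.42],[0,0,-0.45],[0,0,-0.475],[0,0,-0.475],[0,0,-0.475]], "translation": [[0,0,0],[0,0,0],[0,0,0],[0,0,0],[0,0,0],[0,0,0],[0,0,0],[0,0,0],[0,0,0],[0,0,0]], "grip": [0,0,0,0,0,0,0,0,0,0]}}

```text
time: 22.25
position: [0.4996, 0.216, 0.0569]
tool_rot: [0.683, 0.731, 0.001, 0.001]
ft_force: [0.6, -0.7, 8.3]
grip_width: 0.0116
```

```bash
python3 st.py
```

```text
22.45 [0.4996 0.216  0.0569] [ 0.06 -1.48  9.12] [0.3 0.5 0.3] [-0.353  0.176  0.009] [0.6829 0.7305 0.0009 0.001 ] 0.011567094600242613
```

Request:
{"api": "carry_out", "payload": {"dr": [[0,0,0],[0,0,0],[0,0,0],[0,0,0],[0,0,0]], "translation": [[0,0,0.05],[0,0,0.1],[0,0,0.15],[0,0,0.15],[0,0,0.15]], "grip": [0,0,0,0,0]}}

```text
time: 22.87
position: [0.4996, 0.216, 0.0584]
tool_rot: [0.683, 0.731, 0.001, 0.001]
ft_force: [0.5, -2.2, 9.1]
grip_width: 0.0118
```

```bash
python3 st.py
```

```text
23.0667 [0.4996 0.216  0.0584] [ 0.59 -1.53  8.18] [0.1 0.5 0.3] [-0.338  0.126  0.028] [0.6829 0.7305 0.0009 0.001 ] 0.011970461712500607
```

Request:
{"api": "carry_out", "payload": {"dr": [[0,0,0],[0,0,0],[0,0,0],[0,0,0]], "translation": [[0,0,0.04],[0,0,0.08],[0,0,0.08],[0,0,0.08]], "grip": [0,0,0,0]}}

```text
time: 23.4
position: [0.4996, 0.216, 0.0592]
tool_rot: [0.683, 0.731, 0.001, 0.001]
ft_force: [-0.1, -0.8, 8.4]
grip_width: 0.0117
```

Request:
{"api": "carry_out", "payload": {"dr": [[0,0,0],[0,0,0],[0,0,0],[0,0,0]], "translation": [[0,0,0.04],[0,0,0.08],[0,0,0.08],[0,0,0.08]], "grip": [0,0,0,0]}}

```text
time: 23.73
position: [0.4996, 0.216, 0.0599]
tool_rot: [0.683, 0.731, 0.001, 0.001]
ft_force: [0.8, -1.8, 7.2]
grip_width: 0.0116
```

Request:
{"api": "carry_out", "payload": {"dr": [[0,0,0],[0,0,0],[0,0,0],[0,0,0]], "translation": [[0,0,0.04],[0,0,0.06],[0,0,0.06],[0,0,0.06]], "grip": [0,0,0,0]}}

```text
time: 24.07
position: [0.4996, 0.216, 0.0605]
tool_rot: [0.683, 0.731, 0.001, 0.001]
ft_force: [-0.1, -1.6, 8.1]
grip_width: 0.0117
```

In the notch (well past 4.2 mm above bottom, no twisting moment). Let go and raise the tool.

Request:
{"api": "carry_out", "payload": {"dr": [[0,0,0],[0,0,0],[0,0,0],[0,0,0],[0,0,0],[0,0,0],[0,0,0],[0,0,0],[0,0,0],[0,0,0],[0,0,0],[0,0,0],[0,0,0]], "translation": [[0,0,0],[0,0,0],[0,0,0],[0,0,0],[0,0,0],[0,0,0],[0,0,1],[0,0,3],[0,0,6],[0,0,9],[0,0,12],[0,0,13],[0,0,13]], "grip": [0.15,0.2,0.3,0.4,0.4,0.4,0.4,0.4,0.4,0.4,0.4,0.4,0.4]}}

```text
time: 25.15
position: [0.5004, 0.2167, 0.1932]
tool_rot: [0.683, 0.73, 0.003, 0.002]
ft_force: [0.6, -0.0, 0.1]
grip_width: 0.0352
```

```bash
python3 st.py; python3 - <<'E'
from rig import robot
from h import *
im=[]
for n in("wrist","side","scene"):
    c=robot.camera(n);np.savez(n+"9.npz",**c);im.append(c["color"])
a=im[0]; b=cv2.resize(im[1][145:225,195:295],(288,230),interpolation=cv2.INTER_CUBIC);d=cv2.resize(im[2][155:215,170:245],(288,230),interpolation=cv2.INTER_CUBIC)
o=np.zeros((460,800,3),np.uint8);o[:384,:512]=a;o[:230,512:]=b;o[230:,512:]=d
cv2.imwrite("pics/end.png",o)
E
```

```text
25.35 [0.4977 0.216  0.1893] [-0.11 -0.14 -0.  ] [0.2 0.1 0.5] [-0.086  0.037  0.014] [ 0.683   0.7304 -0.0015 -0.0011] 0.03491931741338396
```

View pics/end.png

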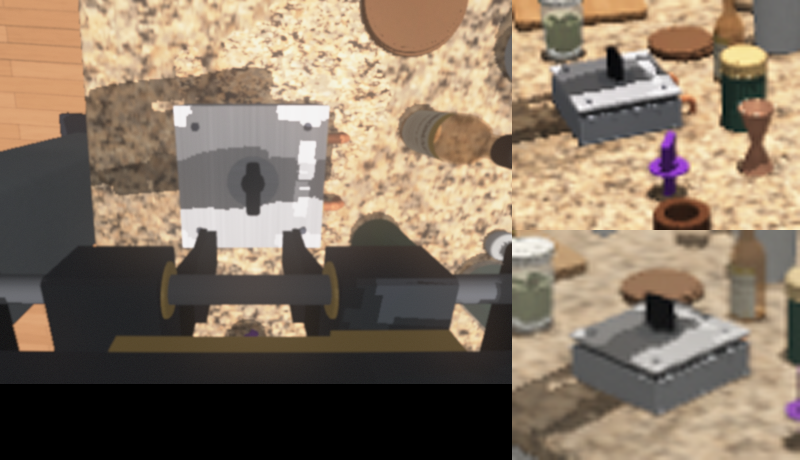

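End view: the wing stands crosswise on the cover at (252,190), cover lies low near the rim, tea caddy, jigger and bottle stand unmoved, holder empty. Quick height check, then hand in.

```bash
python3 - <<'E'
from rig import robot
from h import *
c=dict(np.load("wrist9.npz"));print("cam z",c["T"][2,3])
for z in (.044,.05,.056,.067):
    a,b=plane(c,(195,127),z),plane(c,(307.5,127.5),z);print(z,np.linalg.norm(a-b),(a+b)/2)
n=robot.camera("wrist");d=cv2.absdiff(n["color"],c["color"])[100:230,170:330];print("change",d.mean())
print(robot.hand_in())
E
```

```text
cam z 0.35035932510523377
0.044 0.1026562457119515 [0.49489612 0.26534736 0.044     ]
0.05 0.10064573901671664 [0.49483732 0.26597726 0.05      ]
0.056 0.09863523232148183 [0.49477853 0.26660716 0.056     ]
0.067 0.09494930338021784 [0.49467073 0.26776199 0.067     ]
change 2.0267788461538463
the job is handed in; nothing more can be done
None
```

The cover is fastened: the stud is caught a quarter turn clockwise, and after I let go it held the cover down by itself. I handed the job in at about 25.5 s, with the gripper touching nothing.

- **Pick-up and fit:** I took the stud out of its holder and lowered it into the slot. On the first try the tip touched the cover about 1.4 mm off in y, with roughly 4 N. I lifted it, shifted it and lowered it again, and it went through freely.
- **Pressing down:** I went down in steps of about 0.5 mm until the tip bottomed, about 22 mm below the unpressed cover. The force read 14 N, of which about 4 N was on the floor. The stud did not slip in the grip.
- **Turning:** I raised it 2.9 mm and turned it 90° clockwise. It turned freely, with at most about 0.1 N·m of twisting moment.
- **Catching:** I raised it to 6.6 mm above bottomed, well past where the teeth would block it outside the notch. The spring was still pushing up, so I had not yet felt it seat when I let go.

**Last checks:**
- The pictures show the wing crosswise on a lowered cover, at about z 0.052 judged by the screw spacing, against 0.067 unpressed.
- The holder is empty, and the bystanders in view look unmoved.
- A second picture just after the first differed only slightly.

Nothing disagreed with the job being done.

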